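# Tip the case block down under the watch press and push it home

### The arm

A 6-joint arm with a two-finger parallel gripper is mounted at the origin on the work surface. World frame = base frame: x ahead of the robot, y to its left, z up, the work surface at z = 0. Lengths are in m, angles in degrees, forces in N, time in s.
With the tool pointing down it reaches from about 0.25 to 0.725 m from the base axis. Payload 9.7 kg.
Tool frame: the origin (TCP) lies on the centre line of the jaws, within the pads' length; the fingertips stand 19 mm ahead of it and the grasp point (between the pads) is the TCP; z points along the fingers, y is the direction in which the jaws open and shut (so a half turn about z gives the same grasp; the last joint's range is limited). The gripper opens to 85 mm and grips with 20 to 120 N. Pads are 22 mm wide; open, the fingers measure 114 mm over their backs; the gripper's body (76 mm by 85 mm) begins 54 mm behind the grasp point. The pads swing forward as they close: fully open they stand 13 mm farther back than shut.
Start: joints at [72.25, 4.979, 10.078, 95.1, 0, 90], TCP at [0.168, 0.524, 0.25] pointing down, gripper open.
Joint ranges: [-179.16, 179.16], [-48.56, 103.87], [-65.8, 70.77], [-126.05, 130.52], [-82.76, 87.17], [-180, 180]. Speed limits (degrees/s): [127.2, 127.2, 147.25, 180, 180, 180].

### API

Orientations are given as [roll, pitch, yaw] about the fixed x, y, z axes, in that order (R = Rz(yaw) Ry(pitch) Rx(roll)).
In Python, from workcell import bot gives the robot as it stands.
- The arm moves only by the tool servo_tool, never from a script. Its argument "motion" is a list that holds one entry, the list of rows, each a list of 6 numbers: the shift along the tool's x, y, z in mm, then the turn, a rotation vector about the tool's x, y, z in rad. A call has 1 to 5 rows; each row shifts and turns the commanded pose from where the row before left it, along the tool's axes as they then stand; what a row does not reach is not made up. A row lasts 1/10 s, in which the tool goes at most 50 mm and 8.59 degrees, less where a joint would pass 70% of its speed; a pose out of reach is approached as far as the arm can. A call is refused whole if a number of a shift passes 50 or a number of a turn 0.15, either way. A call with a gripper value outside its range is refused whole. "gripper" is the finger opening in mm, from 0 to 85.4, set as the call begins (left out, the last holds). The fingers move at their own pace and stop on an object; "newtons" is the grip in N (left out, the last holds). Time passes only in rows, so rows that do not move let the fingers close. It gives the time, the measured TCP pose, the force and the opening at its end, in the units of the state.
- bot.get_obs(): the state, without advancing time (a new reading comes with each control period).
- bot.camera(name): name is "side" or "top" or "wrist"; returns a dict with "color" (420x560x3 uint8, red, green, blue), "fx", "fy", "cx", "cy" (pixels), "R" (3x3) and "t" (3): a world point X has camera coordinates R X + t. Camera axes: x right, y down, z forward; pixel columns grow to the right and rows downward; lengths in m; the calibration is good to about 2 mm. A picture is of the moment at which its call begins. There is no depth.
- bot.job_done(): hands the job in, once; it reports no verdict.
Trained networks look in a picture, given as the dict that the camera call returned (one of the last four; its "shot" number tells which), for a name from the list of things; names that differ only in an ending like _2 or _b are one class to them, and where a whole thing is asked for, a point or a joint stands for the part that bears it (a point fixed in the world has none). Each returns a list of dicts, best first, with "confidence" (0 to 1); they miss things now and then, are a little off and sometimes report something else, mostly with a low value. They report only what shows in the picture. A call takes as long as a camera call. They do not tell look-alikes from the thing itself.
- bot.look_for(picture, label): "rect" ([left, top, width, height] in pixels, round what is visible of it).
The state is a dict: "time": time; "q": joint angles; "qd": joint speeds; "joint_efforts": joint torques, N m; "ee_pos": TCP position; "tcp_rot": TCP orientation; "wrist_force": force on the tool from outside, world axes, zero at the start; "torque": the same for the moment, N m; "opening": finger opening in m.
Only numpy, scipy, OpenCV 4.12 (cv2) and the standard library are available. Lean on these libraries where they do the work, as an engineer would, in place of code of your own. Each camera call takes 0.05 s, during which the arm holds its last target.

### The job

The grey case block stands on its end on the press's red base plate. Push it over with the fingertips towards the steel stop rail so that it lies flat with its round wells facing up, then push it along the plate until its end sits flush against the rail. Do not pinch, lift or carry the block, leave the other things on the bench where they are, and finish clear of everything.

Things in the scene. Friction and masses are not known exactly. Their poses are not given: they have to be found in the camera images.
- block: grey plastic case block, 120 long, 80 wide, 36 mm thick, about 0.4 kg, loose, two round wells in one broad face. It starts standing on a short end on the plate, welled face turned away from the rail. Origin: centre of the end it stands on. z: along its length (up at the start); y: across its width; x: through its thickness, out of the plain back, so x points down once it lies wells up
- block_mid (a point): the middle of the block (half-way along, across and through). The wells are 8 mm deep, 46 and 26 mm across; the welled face looks along the block's -x
- block_top (a point): centre of the block's upper end face at the start; this end goes against the rail. The 25 mm of the welled face next to it are plain. Pushed there, towards the rail, the block tips about the lower edge of its back (past balance at about 17 degrees) and drops on its back, reaching 120 mm on from that edge
- block_foot (a point): centre of the end face it stands on at the start; once the block lies this is the end to push on, and this point is then 18 mm above the plate
- press: fixed bench press with a red base plate 360 mm by 200 mm, 8 mm thick, on the bench. Origin: centre of the plate's underside, at bench height. x: along the plate towards the stop rail; y: across the plate; z: up. Beyond the rail (from 180 mm on in x) stands a steel column with a brass head swung away from the plate, 230 mm tall
- stop (a point): middle of the rail's face that looks at the block, 26 mm above the bench; 150 mm along the press's x from its origin. Axes as the press's. The rail is a steel bar 180 mm wide across the plate and rises 26 mm above the plate
- spare: a second block of the same kind, already lying flat on the bench beside the plate, wells up; a bystander. Origin: centre of its underside
- loupe: black eye loupe, a small open cup 38 mm across and 30 mm tall, on the bench beside the plate; a bystander. Origin: centre of its underside
- oil: little amber bottle, 32 mm across and 62 mm tall, on the bench beside the plate; a bystander. Origin: centre of its underside
- watch: steel watch head, 40 mm across and 11 mm thick, lying dial up on the bench beside the plate; a bystander. Origin: centre of its underside
- cup: small glass cup, 48 mm across and 22 mm tall, on the bench beside the plate; a bystander. Origin: centre of its underside
- driver: small screwdriver, 110 mm long, lying on the bench near the press; a bystander. Origin: under its middle
- blower: black rubber dust blower, 52 mm across and 85 mm tall, standing on the bench to the robot's left; a bystander. Origin: centre of its underside
Not all that is in view belongs to the job. Leave any green look-alike of the block alone.

How it is judged:
By the outcome, as a careful person would: the job done as asked, in the order asked, and still so for the second after the job is handed in, with the robot touching nothing.
It also fails if it takes over 45 s, if anything falls off the work surface, if the arm or the gripper's body presses on something with over 40 N, if the wrist force passes 120 N, or if a joint passes its speed limit or range.

## Working session

There is one attempt and no reset: what is moved stays moved. The work goes in short steps, Python scripts to look and compute and a tool call to move; the robot and the scene stay as the last step left them, time stands still between calls to the robot, and variables do not carry over. Pictures are saved under pics/ and viewed, and the job is handed in when it is done.

Besides the shell and the picture viewer there is one more tool, called after "Request:" as name(argument=value, ...) on one line, values as JSON. servo_tool: Moves the arm, as the interface text tells. Its arguments: {"type":"object","properties":{"motion":{"type":"array","items":{"type":"array","items":{"type":"array","items":{"type":"number"}}}},"gripper":{"type":"number"},"newtons":{"type":"number"}},"required":["motion"]}

```bash
mkdir -p pics; ls; cat > h.py <<'E'
from workcell import bot
import cv2, numpy as np, pickle
def shot(n,f):
    p=bot.camera(n); cv2.imwrite('pics/'+f,p['color'][:,:,::-1]); pickle.dump({k:p[k] for k in p},open('pics/'+f+'.pkl','wb')); return p
def ray(p,u,v):
    d=np.array([(u-p['cx'])/p['fx'],(v-p['cy'])/p['fy'],1.]); R=np.array(p['R']);t=np.array(p['t'])
    return -R.T@t, R.T@d
def onz(p,u,v,z):
    o,d=ray(p,u,v); return o+d*(z-o[2])/d[2]
def proj(p,X):
    c=np.array(p['R'])@np.array(X)+p['t']; return np.array([c[0]/c[2]*p['fx']+p['cx'],c[1]/c[2]*p['fy']+p['cy']])
E
python3 - <<'E'
from h import *
np.set_printoptions(precision=3,suppress=True)
for n in ['top','side']:
    p=shot(n,n+'1.png'); print(n,p['fx'],-np.array(p['R']).T@p['t'], np.array(p['R'])[2])
    for l in ['block','press','stop','spare','blower','oil','driver']:
        try: print(l,[(d['rect'],round(d['confidence'],2)) for d in bot.look_for(p,l)[:3]])
        except Exception as e: print(l,e)
o=bot.get_obs();print(o['time'],o['ee_pos'],o['tcp_rot'],o['q'])
E
```

```text
pics
top 453.2318474321637 [0.438 0.121 1.207] [ 0.127  0.003 -0.992]
block [([315.7, 196.5, 20.9, 37.2], 0.94), ([403.5, 229.3, 49.1, 29.0], 0.68)]
press [([190.0, 173.2, 193.8, 105.6], 0.85)]
stop [([189.7, 177.0, 191.7, 101.4], 0.76)]
spare [([286.3, 142.6, 50.2, 38.9], 0.84), ([311.9, 195.8, 23.3, 40.5], 0.4)]
blower [([150.6, 175.0, 18.5, 21.0], 0.66)]
oil [([348.5, 262.6, 10.1, 14.7], 0.66)]
driver [([191.6, 176.2, 191.0, 101.2], 0.67), ([257.0, 292.1, 40.0, 11.7], 0.61)]
side 477.0509947216127 [0.496 0.697 0.819] [ 0.096 -0.642 -0.761]
block [([270.1, 168.9, 39.3, 50.4], 0.87), ([318.0, 94.4, 29.2, 61.7], 0.73), ([250.4, 168.8, 117.2, 178.5], 0.28)]
press [([250.5, 167.7, 119.3, 181.7], 0.91)]
stop [([250.5, 167.4, 115.6, 179.3], 0.81)]
spare [([197.6, 188.1, 38.7, 54.9], 0.63)]
blower [([192.1, 385.2, 26.3, 34.2], 0.8), ([211.2, 173.2, 22.6, 15.0], 0.63)]
oil [([344.8, 175.9, 14.5, 28.0], 0.61)]
driver [([381.5, 244.3, 10.4, 46.7], 0.7)]
0.8 [0.168 0.524 0.25 ] [-179.999    0.     162.252] [72.25   4.978 10.077 95.1   -0.    89.999]
```

View pics/top1.png

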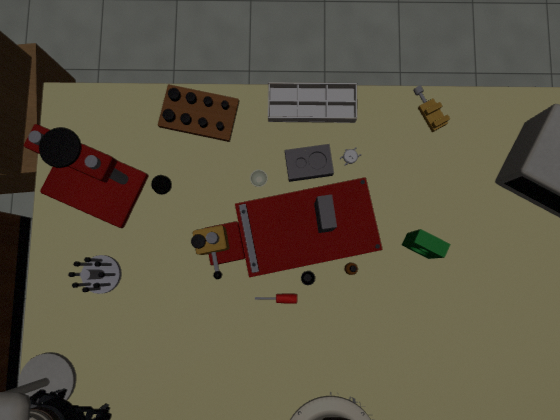

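View pics/side1.png

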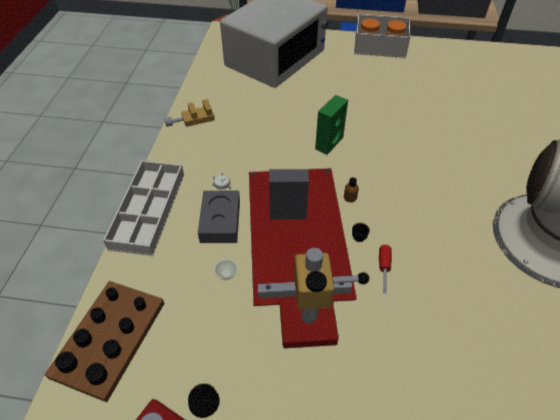

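```bash
python3 - <<'E'
import cv2
a=cv2.imread('pics/top1.png')[130:310,140:400]; cv2.imwrite('pics/t1z.png',cv2.resize(a,None,fx=3,fy=3,interpolation=cv2.INTER_CUBIC))
a=cv2.imread('pics/side1.png')[150:350,190:400]; cv2.imwrite('pics/s1z.png',cv2.resize(a,None,fx=3,fy=3,interpolation=cv2.INTER_CUBIC))
E
```

```text
(no output)
```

View pics/t1z.png

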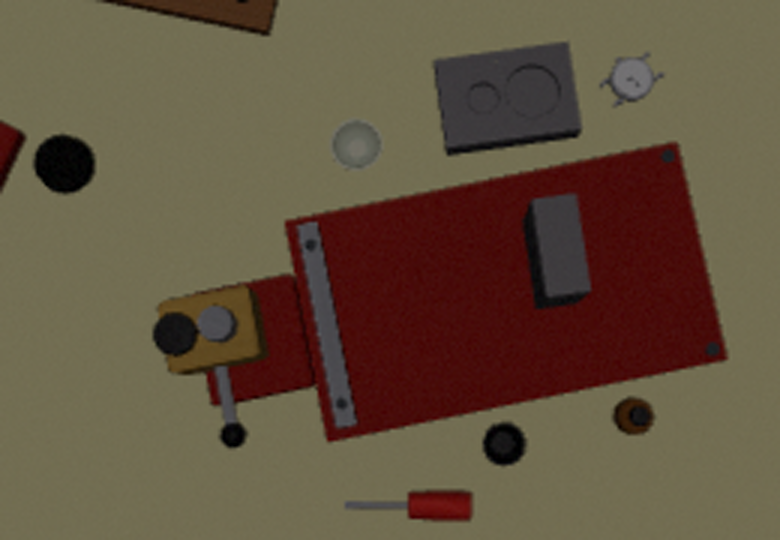

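View pics/s1z.png

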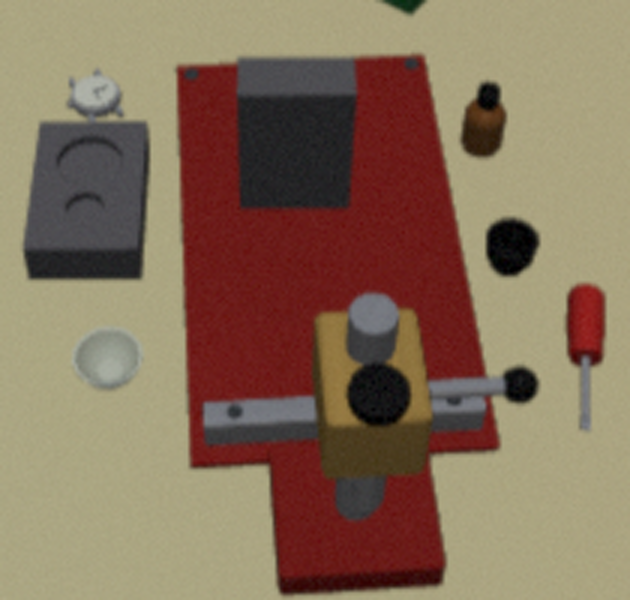

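```bash
python3 - <<'E'
from h import *
np.set_printoptions(precision=4,suppress=True)
T=pickle.load(open('pics/top1.png.pkl','rb'));S=pickle.load(open('pics/side1.png.pkl','rb'))
print('base',proj(T,[0,0,0]),proj(S,[0,0,0]),'tcp',proj(T,[.168,.524,.25]))
z2=lambda pts:[(u/3+140-1/3,v/3+130-1/3) for u,v in pts]
zs=lambda pts:[(u/3+190-1/3,v/3+150-1/3) for u,v in pts]
pl=np.array([onz(T,u,v,.008)[:2] for u,v in z2([(287,220),(678,143),(726,358),(330,440)])]);print('plate top',pl)
def ang(a,b): d=b-a; return np.degrees(np.arctan2(d[1],d[0])),np.linalg.norm(d)
for i in range(4): print(ang(pl[i],pl[(i+1)%4]))
print('center',pl.mean(0))
ps=np.array([onz(S,u,v,.008)[:2] for u,v in zs([(192,465),(178,66),(423,56),(498,448)])]);print('plate side',ps, ps.mean(0))
b=np.array([onz(T,u,v,.128)[:2] for u,v in z2([(532,197),(577,193),(590,292),(545,298)])]);print('blk top',b,b.mean(0))
for i in range(4): print(ang(b[i],b[(i+1)%4]))
b=np.array([onz(S,u,v,.128)[:2] for u,v in zs([(239,94),(239,58),(355,60),(356,96)])]);print('blk side',b,b.mean(0))
for i in range(4): print(ang(b[i],b[(i+1)%4]))
b=np.array([onz(S,u,v,.008)[:2] for u,v in zs([(240,208),(349,210)])]);print('blk back foot',b,ang(*b))
r=np.array([onz(T,u,v,.034)[:2] for u,v in z2([(317,222),(356,425),(297,226),(336,428)])]);print('rail',r,ang(r[0],r[1]))
E
```

```text
base [329.9729 445.7325] [554.9917 237.7621] tcp [ 82.9246 402.1282]
plate top [[ 0.6135  0.2528]
 [ 0.6873 -0.0964]
 [ 0.4953 -0.1363]
 [ 0.4199  0.2104]]
(np.float64(-78.06737935737898), np.float64(0.3568956041980894))
(np.float64(-168.24777809632), np.float64(0.19616204266257767))
(np.float64(102.26705713633153), np.float64(0.35484449348272723))
(np.float64(12.348685840722952), np.float64(0.19823751901380718))
center [0.554  0.0576]
plate side [[ 0.6093  0.2575]
 [ 0.6847 -0.0926]
 [ 0.4922 -0.1324]
 [ 0.4173  0.2167]] [0.5509 0.0623]
blk top [[ 0.6168  0.0432]
 [ 0.6205  0.007 ]
 [ 0.5407 -0.0032]
 [ 0.5355  0.0327]] [0.5784 0.0199]
(np.float64(-84.21282350963982), np.float64(0.03634619527248944))
(np.float64(-172.73079817872116), np.float64(0.08042344848598001))
(np.float64(98.26172411607403), np.float64(0.036201575939057914))
(np.float64(7.365562394584571), np.float64(0.08199067899366073))
blk side [[0.6115 0.0443]
 [0.6169 0.0106]
 [0.5383 0.001 ]
 [0.534  0.0347]] [0.5752 0.0226]
(np.float64(-80.84374914267929), np.float64(0.034044922808974636))
(np.float64(-172.99146895692482), np.float64(0.07923129515255542))
(np.float64(97.26824774043561), np.float64(0.033959737966510736))
(np.float64(7.053729945879908), np.float64(0.07810938773857203))
blk back foot [[0.6125 0.0447]
 [0.5334 0.0349]] (np.float64(-172.94289858410872), np.float64(0.07970916090367104))
rail [[0.6083 0.2237]
 [0.4332 0.1865]
 [0.6045 0.2411]
 [0.4305 0.2035]] (np.float64(-167.98595329029007), np.float64(0.17894931816102155))
```

Request:
servo_tool(motion=[[[0,0,-20,0,0,0.149],[0,0,-20,0,0,0.149],[0,0,-20,0,0,0.149],[0,0,-20,0,0,0.149],[0,0,0,0,0,0.149]]], gripper=40)

```text
time: 1.3
ee_pos: [0.1678, 0.5242, 0.3331]
tcp_rot: [179.8, -0.2, 119.2]
wrist_force: [-0.1, 0.9, 0.2]
opening: 0.0399
```

Request:
servo_tool(motion=[[[0,0,0,0,0,0.149],[0,0,0,0,0,0.149],[0,0,0,0,0,0.094],[-41,23,0,0,0,0],[-41,23,0,0,0,0]]])

```text
time: 1.8
ee_pos: [0.2235, 0.4477, 0.3295]
tcp_rot: [-180.0, 0.1, 97.2]
wrist_force: [0.5, -0.1, 0.6]
opening: 0.0399
```

Request:
servo_tool(motion=[[[-41,23,0,0,0,0],[-41,23,0,0,0,0],[-41,23,0,0,0,0],[-41,23,0,0,0,0],[-41,23,0,0,0,0]]])

```text
time: 2.3
ee_pos: [0.3636, 0.2572, 0.3305]
tcp_rot: [180.0, -0.0, 97.1]
wrist_force: [1.3, 0.7, 0.1]
opening: 0.0401
```

Request:
servo_tool(motion=[[[-41,23,0,0,0,0],[-41,23,0,0,0,0],[-41,23,0,0,0,0],[-41,23,0,0,0,0],[-41,23,0,0,0,0]]])

```text
time: 2.8
ee_pos: [0.5032, 0.0678, 0.3305]
tcp_rot: [180.0, -0.0, 97.1]
wrist_force: [0.6, 0.6, 1.0]
opening: 0.0401
```

Request:
servo_tool(motion=[[[-41,23,0,0,0,0],[-41,23,0,0,0,0],[-41,23,0,0,0,0],[0,0,40,0,0,0],[0,0,0,0,0,0]]])

```text
time: 3.3
ee_pos: [0.585, -0.0448, 0.2833]
tcp_rot: [-179.4, -0.1, 97.0]
wrist_force: [-0.6, 0.2, -1.8]
opening: 0.0403
```

```bash
python3 - <<'E'
from h import *
for n in ['wrist','side']: shot(n,n+'2.png')
o=bot.get_obs();print(o['time'],o['ee_pos'],o['tcp_rot'])
E
```

```text
3.4 [ 0.58524456 -0.04348455  0.29025049] [-1.79878844e+02 -3.02857312e-02  9.71122727e+01]
```

View pics/wrist2.png

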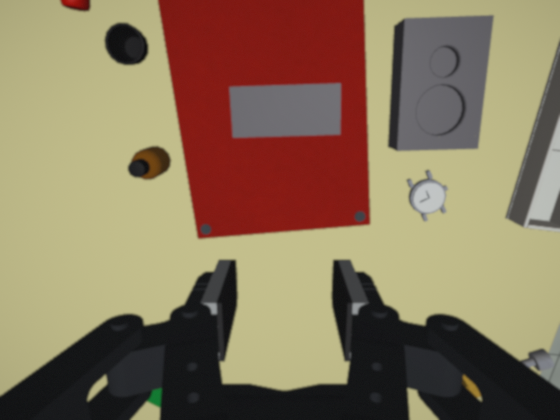

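View pics/side2.png

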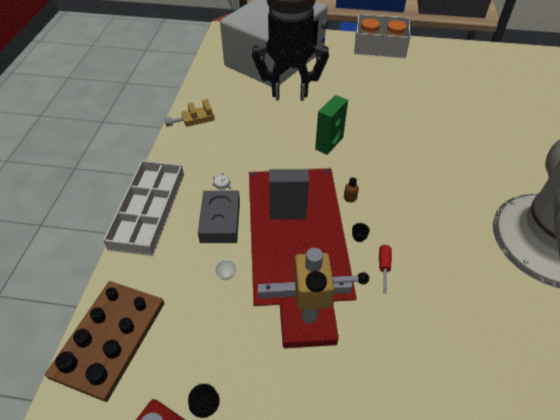

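```bash
python3 - <<'E'
from h import *
np.set_printoptions(precision=4,suppress=True)
W=pickle.load(open('pics/wrist2.png.pkl','rb'))
b=np.array([onz(W,u,v,.128)[:2] for u,v in [(229,87),(341,83),(341,135),(232,138)]]);print(b,b.mean(0))
for i in range(4):
  d=b[(i+1)%4]-b[i];print(np.degrees(np.arctan2(d[1],d[0])),np.linalg.norm(d))
d=b-np.array([.58524,-.04348]);c,s=np.cos(np.radians(97.11)),np.sin(np.radians(97.11))
print('tool x',d@[c,s],'tool y',d@[s,-c])
print(-np.array(W['R']).T@W['t'])
E
```

```text
[[ 0.5342  0.0302]
 [ 0.6134  0.0425]
 [ 0.6194  0.0064]
 [ 0.5392 -0.0056]] [0.5765 0.0184]
8.806476603736945 0.08020231176343796
-80.61603335207343 0.036529511477866705
-171.4969754355 0.08106365755888514
98.02556724392393 0.03610167875703844
tool x [0.0794 0.0818 0.0453 0.0433] tool y [-0.0416  0.0386  0.0401 -0.041 ]
[0.5777 0.0256 0.4066]
```

Request:
servo_tool(motion=[[[0,0,40,0,0,-0.015],[0,0,40,0,0,0],[0,0,40,0,0,0],[0,0,33,0,0,0],[0,0,0,0,0,0]]])

```text
time: 3.9
ee_pos: [0.5846, -0.0426, 0.1359]
tcp_rot: [-179.8, -0.0, 98.1]
wrist_force: [-0.1, -0.4, -0.4]
opening: 0.0396
```

Request:
servo_tool(motion=[[[10,0,0,0,0,0],[8,0,0,0,0,0],[5,0,0,0,0,0],[2,0,0,0,0,0],[0,0,0,0,0,0]]])

```text
time: 4.4
ee_pos: [0.5829, -0.0186, 0.1382]
tcp_rot: [179.9, 0.0, 98.0]
wrist_force: [0.5, -0.8, -0.3]
opening: 0.0401
```

```bash
python3 - <<'E'
from h import *
for n in ['wrist','side']: 
  p=shot(n,n+'3.png')
o=bot.get_obs();print(o['time'],o['ee_pos'],o['tcp_rot'],o['wrist_force'])
a=p['color'][100:240,230:340,::-1]; cv2.imwrite('pics/s3z.png',cv2.resize(a,None,fx=4,fy=4,interpolation=cv2.INTER_CUBIC))
E
```

```text
4.5 [ 0.58274388 -0.01904762  0.13759231] [1.79980553e+02 6.90124405e-03 9.79680992e+01] [-0.44999394  0.29351102  0.36897754]
```

View pics/wrist3.png

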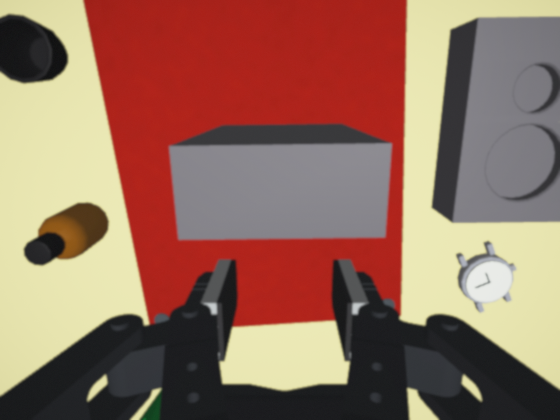

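View pics/s3z.png

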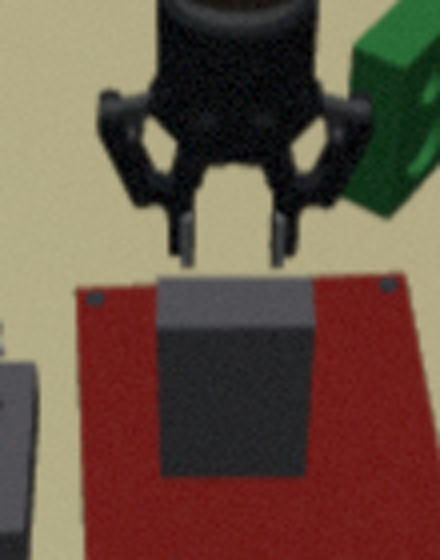

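Request:
servo_tool(motion=[[[3,0,4,0,0,0],[3,0,0,0,0,0],[3,0,0,0,0,0],[3,0,0,0,0,0],[3,0,0,0,0,0]]])

```text
time: 5.0
ee_pos: [0.5805, -0.004, 0.1334]
tcp_rot: [180.0, 0.0, 98.0]
wrist_force: [-0.4, -0.5, 0.7]
opening: 0.0401
```

Request:
servo_tool(motion=[[[3,0,0,0,0,0],[3,0,0,0,0,0],[3,0,0,0,0,0],[3,0,0,0,0,0],[0,0,0,0,0,0]]])

```text
time: 5.5
ee_pos: [0.5788, 0.0081, 0.1333]
tcp_rot: [-180.0, -0.0, 98.0]
wrist_force: [0.1, -0.5, 0.0]
opening: 0.0405
```

```bash
python3 - <<'E'
from h import *
for n in ['wrist','side']: 
  p=shot(n,n+'4.png')
o=bot.get_obs();print(o['time'],o['ee_pos'],o['tcp_rot'],o['wrist_force'])
a=p['color'][100:240,230:340,::-1]; cv2.imwrite('pics/s4z.png',cv2.resize(a,None,fx=4,fy=4,interpolation=cv2.INTER_CUBIC))
E
```

```text
5.6 [0.57884582 0.00778106 0.13321392] [-1.79992682e+02  6.06667097e-04  9.79747968e+01] [-0.85342751 -0.36797661 -0.04691548]
```

View pics/wrist4.png

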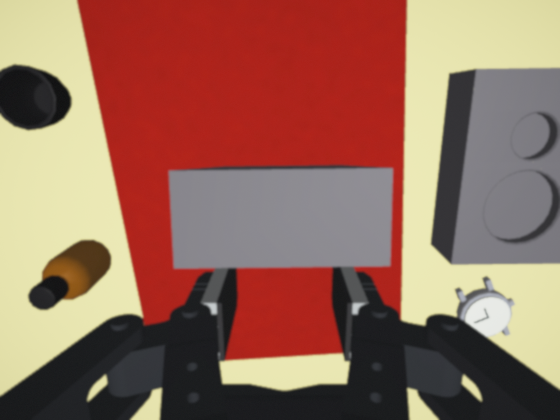

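View pics/s4z.png

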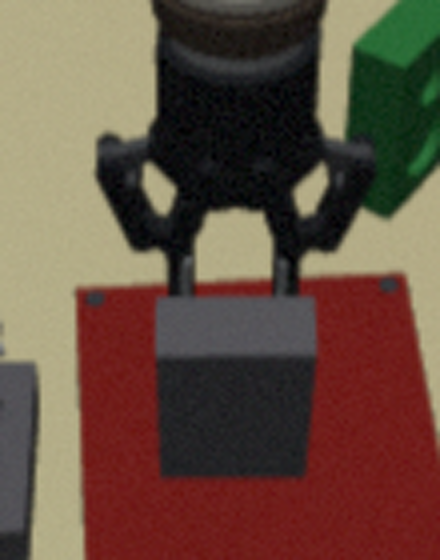

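Request:
servo_tool(motion=[[[3,0,0,0,0,0],[3,0,0,0,0,0],[3,0,0,0,0,0],[3,0,0,0,0,0],[3,0,0,0,0,0]]])

```text
time: 6.1
ee_pos: [0.5768, 0.0229, 0.1333]
tcp_rot: [-180.0, -0.0, 98.0]
wrist_force: [0.8, 0.6, 0.6]
opening: 0.0398
```

Request:
servo_tool(motion=[[[3,0,0,0,0,0],[3,0,0,0,0,0],[3,0,0,0,0,0],[3,0,0,0,0,0],[0,0,0,0,0,0]]])

```text
time: 6.6
ee_pos: [0.5751, 0.0348, 0.1333]
tcp_rot: [180.0, -0.0, 98.0]
wrist_force: [0.5, 0.3, 0.4]
opening: 0.0401
```

```bash
python3 - <<'E'
from h import *
for n in ['wrist','side']: 
  p=shot(n,n+'5.png')
o=bot.get_obs();print(o['time'],o['ee_pos'],o['tcp_rot'],o['wrist_force'])
a=p['color'][100:320,230:380,::-1]; cv2.imwrite('pics/s5z.png',cv2.resize(a,None,fx=2.5,fy=2.5,interpolation=cv2.INTER_CUBIC))
E
```

```text
6.7 [0.57514188 0.03450479 0.13329872] [1.79999696e+02 2.10635206e-03 9.79739809e+01] [ 0.44078491 -0.03083355 -0.43720315]
```

View pics/wrist5.png

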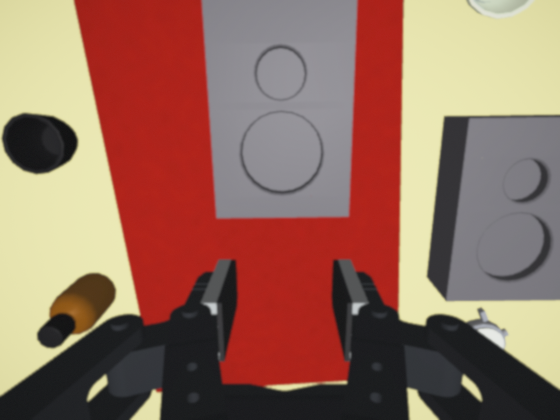

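View pics/s5z.png

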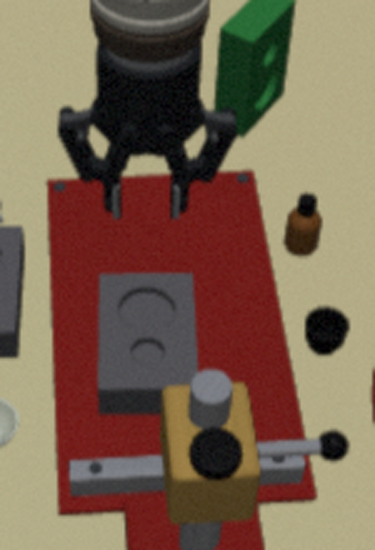

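```bash
python3 - <<'E'
from h import *
np.set_printoptions(precision=4,suppress=True)
p=shot('top','top5.png')
a=p['color'][130:310,140:400,::-1]; cv2.imwrite('pics/t5z.png',cv2.resize(a,None,fx=3,fy=3,interpolation=cv2.INTER_CUBIC))
W=pickle.load(open('pics/wrist5.png.pkl','rb'))
b=np.array([onz(W,u,v,.044)[:2] for u,v in [(217,218),(349,216),(358,0),(203,0)]]);print(b)
d=b[1]-b[0];print(np.degrees(np.arctan2(d[1],d[0])),np.linalg.norm(d),b[:2].mean(0))
d=b-np.array([.57514,.0345]);c,s=np.cos(np.radians(97.97)),np.sin(np.radians(97.97))
print('tool x',d@[c,s],'tool y',d@[s,-c])
# plate edges from wrist
e=np.array([onz(W,u,v,.008)[:2] for u,v in [(77,0),(145,360),(404,0),(398,360)]])
for i in (0,2):
  d=e[i+1]-e[i];print('plate edge',np.degrees(np.arctan2(d[1],d[0])))
E
```

```text
[[0.5343 0.0321]
 [0.6131 0.0443]
 [0.5959 0.1593]
 [0.5171 0.1484]]
8.80467170687192 0.07973280132205877 [0.5737 0.0382]
tool x [0.0033 0.0044 0.1207 0.1209] tool y [-0.0408  0.0389  0.0379 -0.0417]
plate edge -79.14315477619765
plate edge -77.88547878122385
```

View pics/t5z.png

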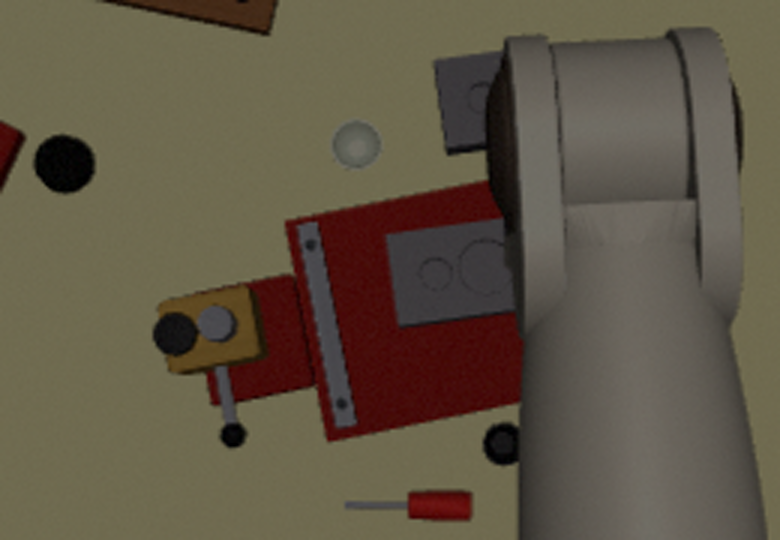

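Request:
servo_tool(motion=[[[-21,3,0,0,0,0],[-20,3.5,0,0,0,0],[0,0,20,0,0,-0.07],[0,0,40,0,0,0],[0,0,30,0,0,0]]])

```text
time: 7.25
ee_pos: [0.587, -0.0056, 0.0416]
tcp_rot: [-180.0, -0.0, 101.9]
wrist_force: [-0.8, 0.2, -0.7]
opening: 0.04
```

Request:
servo_tool(motion=[[[0,0,5,0,0,0],[0,0,2,0,0,0],[0,0,0,0,0,0],[0,0,0,0,0,0]]])

```text
time: 7.65
ee_pos: [0.5884, -0.0053, 0.0383]
tcp_rot: [179.8, 0.0, 102.0]
wrist_force: [0.7, -0.2, -0.6]
opening: 0.0402
```

```bash
python3 - <<'E'
from h import *
for n in ['wrist','side']: 
  p=shot(n,n+'6.png')
o=bot.get_obs();print(o['time'],o['ee_pos'],o['tcp_rot'],o['wrist_force'])
a=p['color'][100:320,230:380,::-1]; cv2.imwrite('pics/s6z.png',cv2.resize(a,None,fx=2.5,fy=2.5,interpolation=cv2.INTER_CUBIC))
E
```

```text
7.75 [ 0.58810468 -0.00525096  0.03783881] [1.79871401e+02 2.92676706e-02 1.01977644e+02] [-0.14754315 -0.0526219   1.39437965]
```

View pics/wrist6.png

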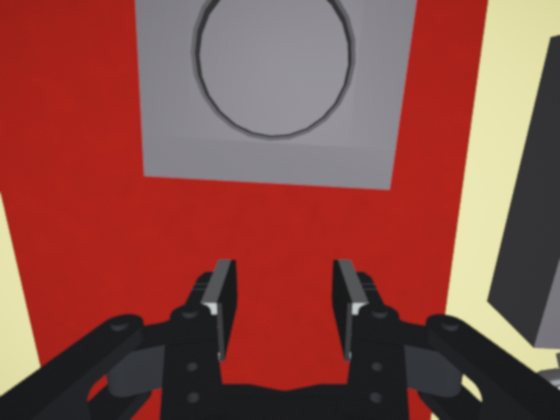

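View pics/s6z.png

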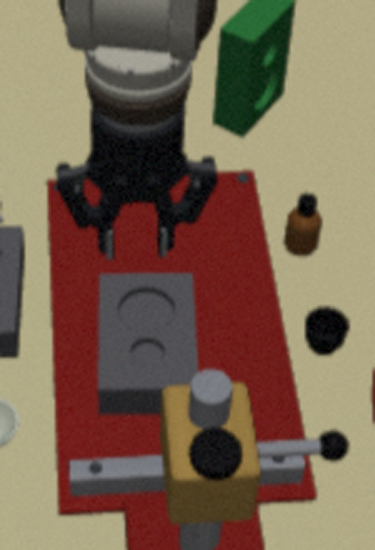

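Request:
servo_tool(motion=[[[10,0,1,0,0,0],[8,0,0,0,0,0],[5,0,0,0,0,0],[4,0,0,0,0,0],[4,0,0,0,0,0]]])

```text
time: 8.25
ee_pos: [0.5807, 0.0256, 0.0353]
tcp_rot: [-180.0, 0.0, 102.0]
wrist_force: [-0.0, 0.1, -1.0]
opening: 0.04
```

Request:
servo_tool(motion=[[[4,0,0,0,0,0],[4,0,0,0,0,0],[4,0,0,0,0,0],[4,0,0,0,0,0],[4,0,0,0,0,0]]])

```text
time: 8.75
ee_pos: [0.5766, 0.0448, 0.0353]
tcp_rot: [-180.0, 0.0, 102.0]
wrist_force: [-0.1, -2.2, 1.0]
opening: 0.0399
```

Request:
servo_tool(motion=[[[4,0,0,0,0,0],[4,0,0,0,0,0],[4,0,0,0,0,0],[3,0,0,0,0,0],[0,0,0,0,0,0]]])

```text
time: 9.25
ee_pos: [0.5734, 0.0599, 0.0353]
tcp_rot: [-180.0, -0.0, 102.0]
wrist_force: [-0.6, 0.6, 1.0]
opening: 0.0399
```

```bash
python3 - <<'E'
from h import *
for n in ['wrist','side']: 
  p=shot(n,n+'7.png')
o=bot.get_obs();print(o['time'],o['ee_pos'],o['tcp_rot'],o['wrist_force'])
a=p['color'][100:320,230:380,::-1]; cv2.imwrite('pics/s7z.png',cv2.resize(a,None,fx=2.5,fy=2.5,interpolation=cv2.INTER_CUBIC))
E
```

```text
9.35 [0.5734723  0.05960805 0.03523494] [-1.79994030e+02 -2.78457193e-02  1.01998778e+02] [-0.07788025 -0.20402267  0.12773342]
```

View pics/wrist7.png

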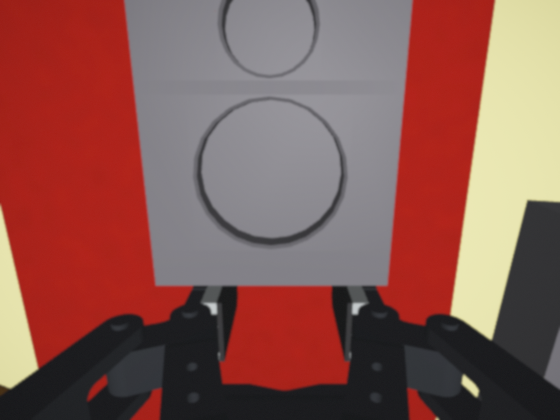

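View pics/s7z.png

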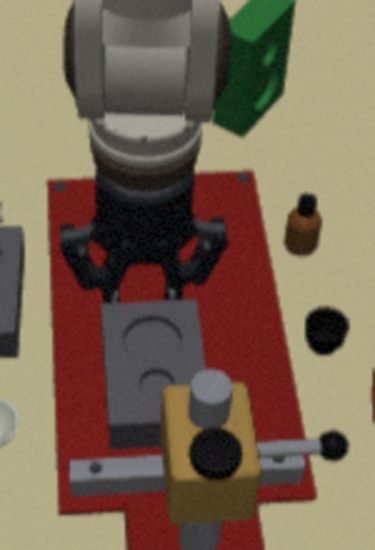

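Request:
servo_tool(motion=[[[4,0,0,0,0,0],[4,0,0,0,0,0],[4,0,0,0,0,0],[4,0,0,0,0,0],[2,0,0,0,0,0]]])

```text
time: 9.85
ee_pos: [0.5697, 0.0774, 0.0353]
tcp_rot: [-180.0, -0.0, 102.0]
wrist_force: [1.2, -3.4, -0.7]
opening: 0.0398
```

Request:
servo_tool(motion=[[[1,0,0,0,0,0],[1,0,0,0,0,0],[1,0,0,0,0,0],[1,0,0,0,0,0]]])

```text
time: 10.25
ee_pos: [0.569, 0.0808, 0.0352]
tcp_rot: [-180.0, -0.0, 102.0]
wrist_force: [0.0, -1.0, -0.3]
opening: 0.0398
```

```bash
python3 - <<'E'
from h import *
for n in ['top','side']: 
  p=shot(n,n+'8.png')
  a=(p['color'][150:320,180:350,::-1] if n=='top' else p['color'][180:320,230:370,::-1]); cv2.imwrite('pics/%s8z.png'%n,cv2.resize(a,None,fx=3.5,fy=3.5,interpolation=cv2.INTER_CUBIC))
o=bot.get_obs();print(o['time'],o['ee_pos'],o['tcp_rot'],o['wrist_force'])
E
```

```text
10.35 [0.5689794  0.08094865 0.03526263] [-1.79998759e+02 -1.10896338e-02  1.01977335e+02] [-0.32452499 -1.13976929 -0.09279729]
```

View pics/top8z.png

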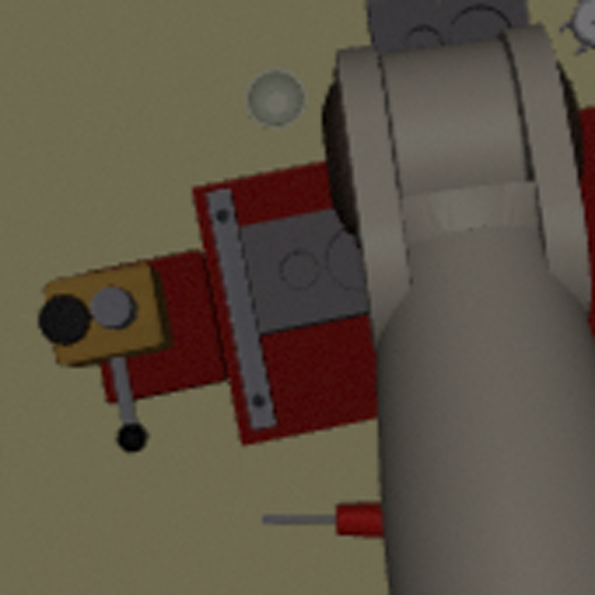

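View pics/side8z.png

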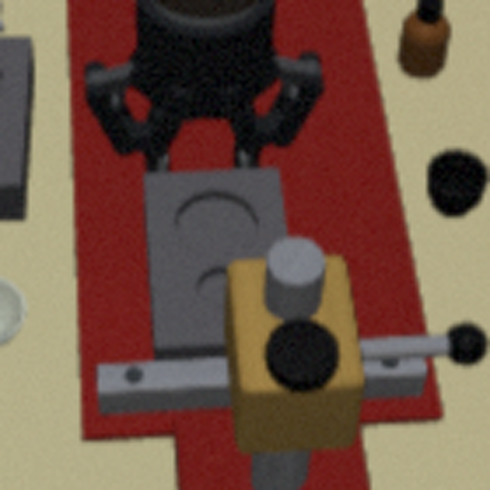

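Request:
servo_tool(motion=[[[1,0,0,0,0,0],[1,0,0,0,0,0],[0,0,0,0,0,0]]])

```text
time: 10.65
ee_pos: [0.5689, 0.0823, 0.0353]
tcp_rot: [180.0, 0.1, 102.0]
wrist_force: [2.0, -5.2, -0.9]
opening: 0.0399
```

Request:
servo_tool(motion=[[[1,0,0,0,0,0],[1,0,0,0,0,0],[0,0,0,0,0,0]]])

```text
time: 10.95
ee_pos: [0.569, 0.0824, 0.0355]
tcp_rot: [180.0, 0.3, 101.9]
wrist_force: [4.3, -16.1, -0.8]
opening: 0.0401
```

Request:
servo_tool(motion=[[[1,0,0,0,0,0],[0,0,0,0,0,0],[0,0,0,0,0,0]]])

```text
time: 11.25
ee_pos: [0.569, 0.0825, 0.0356]
tcp_rot: [180.0, 0.4, 101.9]
wrist_force: [5.2, -19.1, -0.5]
opening: 0.0405
```

```bash
python3 - <<'E'
from h import *
for n in ['wrist','side']: 
  p=shot(n,n+'9.png')
a=p['color'][180:320,230:370,::-1]; cv2.imwrite('pics/side9z.png',cv2.resize(a,None,fx=4,fy=4,interpolation=cv2.INTER_CUBIC))
E
```

```text
(no output)
```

View pics/side9z.png

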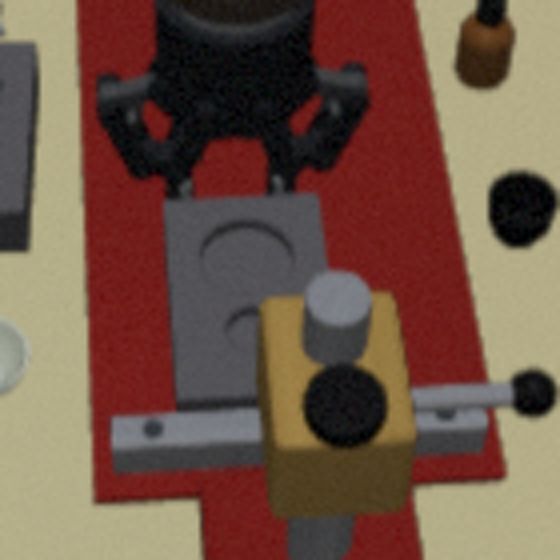

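View pics/wrist9.png

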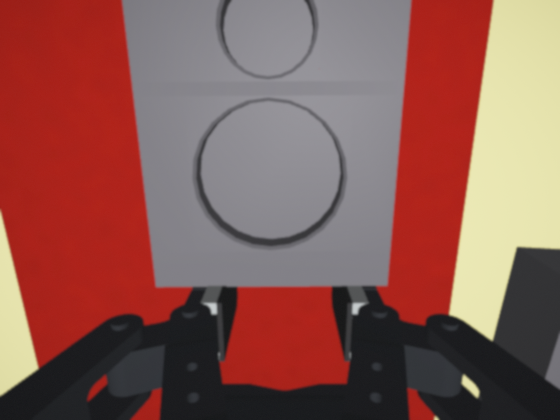

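Request:
servo_tool(motion=[[[-3,0,0,0,0,0],[-8,0,0,0,0,0],[-20,0,0,0,0,0],[-20,0,-10,0,0,0],[0,0,-40,0,0,0]]])

```text
time: 11.85
ee_pos: [0.5765, 0.034, 0.0817]
tcp_rot: [-179.6, -0.1, 101.9]
wrist_force: [0.1, 1.0, -0.6]
opening: 0.0401
```

Request:
servo_tool(motion=[[[-20,0,-40,0,0,0],[-40,0,-40,0,0,0],[-40,0,-40,0,0,0],[-40,0,-20,0,0,0],[0,0,0,0,0,0]]])

```text
time: 12.35
ee_pos: [0.6071, -0.096, 0.2193]
tcp_rot: [179.7, 0.1, 101.8]
wrist_force: [0.4, 0.8, -0.3]
opening: 0.0398
```

```bash
python3 - <<'E'
from h import *
for n in ['top','side','wrist']: 
  p=shot(n,n+'10.png')
  if n=='wrist': break
  a=(p['color'][150:320,180:350,::-1] if n=='top' else p['color'][180:320,230:370,::-1]); cv2.imwrite('pics/%s10z.png'%n,cv2.resize(a,None,fx=4,fy=4,interpolation=cv2.INTER_CUBIC)[:600])
o=bot.get_obs();print(o['time'],o['ee_pos'],o['tcp_rot'],o['wrist_force'])
E
```

```text
12.5 [ 0.60549653 -0.09190099  0.21537334] [-1.79966056e+02 -5.17540336e-02  1.01953602e+02] [-0.85832152  0.25715772  0.06978377]
```

View pics/top10z.png

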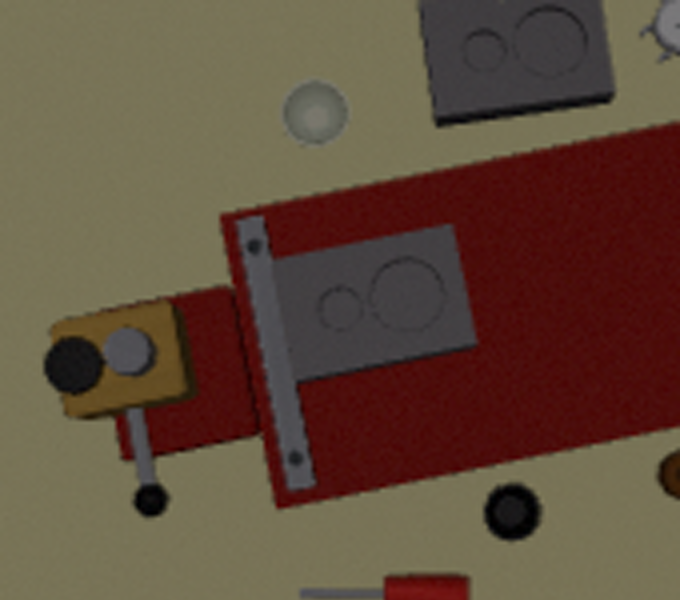

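View pics/side10z.png

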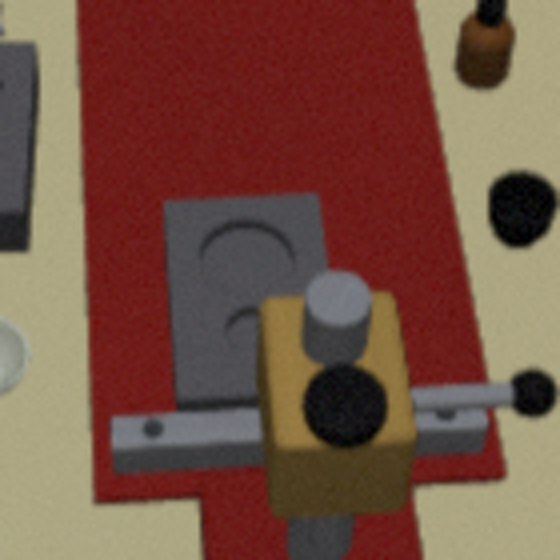

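View pics/wrist10.png

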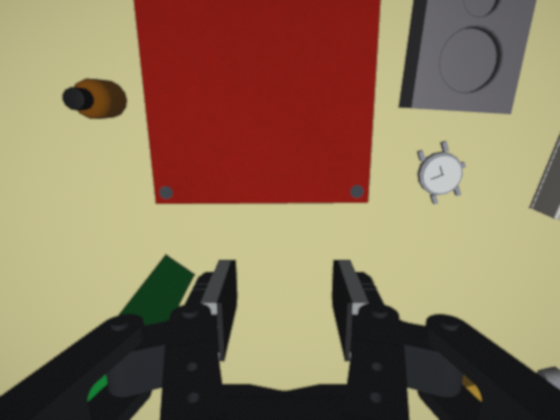

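Request:
servo_tool(motion=[[[0,0,-30,0,0,0],[0,0,0,0,0,0],[0,0,0,0,0,0],[0,0,0,0,0,0]]])

```text
time: 12.9
ee_pos: [0.6054, -0.0912, 0.2448]
tcp_rot: [-179.9, -0.0, 102.0]
wrist_force: [0.2, 0.3, -1.2]
opening: 0.0404
```

```bash
python3 - <<'E'
from h import *
o=bot.get_obs();print(o['time'],o['ee_pos'],np.abs(o['qd']).max())
print(bot.job_done())
E
```

```text
12.9 [ 0.60535614 -0.09116853  0.24478322] 0.22502821596344535
the job is handed in; nothing more can be done
None
```

I tipped the block over towards the rail with two fingertips on the plain strip at its top. It dropped flat with its wells up. I then pushed it by its foot end along the plate, turning it about 4° to square it with the rail, until it met the rail.

- **Contact:** the push built to about 20 N with no further travel, so the block was hard against the rail. I then backed off and raised the tool clear.
- **Flushness:** the last top and side pictures show no visible gap. By eye on the top picture, the block's foot edge is within about 0.5° of the rail.
- **Bystanders:** the spare, cup, loupe, oil, driver and watch looked undisturbed in the last pictures where each was visible. I did not compare positions numerically or check the blower and the green look-alike closely.
- **Finish:** I handed in at 12.9 s with the gripper clear at a height of 0.245 m. No check failed or disagreed.

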